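# Wipe the offcuts off the cutting deck

## Robot

A 6-joint arm with a two-finger parallel gripper is mounted at the origin on a cart in front of the work surface, level with it; the furniture and walls round the work are solid. World frame = base frame: x ahead of the robot, y to its left, z up, the work surface at z = 0. Lengths are in m, angles in rad, forces in N, time in s.
With the tool pointing down it reaches from about 0.375 to 0.9 m from the base axis. Payload 3.1 kg.
Tool frame: the origin (TCP) lies between the finger pads; the fingertips stand 17 mm ahead of it and the grasp point (between the pads) lies 2 mm behind it (robot.nose_length is the distance from the TCP to the fingertips, in m); z points along the fingers, y is the line along which they close (so a half turn about z gives the same grasp; the last joint's range is limited). The gripper opens to 87 mm and grips with 3 to 60 N. Pads are 19 mm wide; open, the fingers measure 117 mm over their backs; the gripper's body (75 mm by 190 mm) begins 51 mm behind the grasp point.
Start: joints at [1.137, 0.527, 1.433, -0, 1.181, -0.178], TCP at [0.157, 0.605, 0.24] pointing down, gripper open.
Joint ranges: [-3.08, 3.08], [-0.75, 2.2], [0.22, 2.44], [-1.43, 4.57], [0, 2.65], [-2.85, 2.85]. Speed limits (rad/s): [2.79, 2.79, 3.14, 3.14, 3.14, 3.14].

## Interface

Orientations are given as a unit quaternion [x, y, z, w].
In Python, from rig import robot, cams gives the robot as it stands.
- The arm moves only by the shell command python3 -m pendant 'ROWS' [FORCE]. ROWS is JSON, a list of rows, each an object with "jaw": the opening, from 0 (shut) to 1 (fully open); "linear": the shift along the tool's x, y, z in cm, a list of three; "twist": the turn about the tool's z in degrees. A call has 1 to 12 rows; each row shifts and turns the commanded pose from where the row before left it, along the tool's axes as they then stand; what a row does not reach is not made up. A row lasts 1/12 s, in which the tool goes at most 41.7 mm and 7.16 degrees, less where a joint would pass 70% of its speed; a pose out of reach is approached as far as the arm can. A call is refused whole if a number of a shift passes 4.17 or a number of a turn 7.16, either way. A call with a gripper value outside its range is refused whole. The fingers move at their own pace and stop on an object; FORCE is the grip in N (left out, the last holds). Time passes only in rows, so rows that do not move let the fingers close. It gives the time, the measured TCP pose, the force, the opening and the grip force at its end, in the units of the state.
- robot.get_obs(): the state, without advancing time (a new reading comes with each control period).
- cams.camera(name): name is "scene" or "top" or "wrist"; returns a dict with "color" (384x512x3 uint8, blue, green, red), "depth" (384x512 float32, m along the optical axis (not along the pixel's ray), 0 where there is no reading), "fov_y" (degrees; the focal length in pixels is half the picture's height over the tangent of half this angle, whatever the lens; pixels are square), "cx", "cy" (the principal point, pixels), "view" (4x4, takes a point from world to camera coordinates). Camera axes: x right, y down, z forward; pixel columns grow to the right and rows downward; lengths in m; the calibration is good to about 2 mm. A picture is of the moment at which its call begins.
- robot.hand_in(): hands the job in; it is judged then, once.
The state is a dict: "time": time; "q": joint angles; "joint_velocities": joint speeds; "joint_torque": joint torques, N m; "position": TCP position; "tool_rot": TCP orientation; "ft_force": force on the tool from outside, world axes, zero at the start; "moment": the same for the moment, N m; "grip_width": finger opening in m; "grip_force": force on a finger pad.
Only numpy, scipy, OpenCV 4.12 (cv2) and the standard library are available. Lean on these libraries where they do the work, as an engineer would, in place of code of your own. Each camera call takes 0.05 s, during which the arm holds its last target. There are 200 camera calls.

## Task

Take the wooden scraper by its grip, set its rubber edge down on the green cutting deck and wipe the three loose offcuts off the deck into the dark catch tray at its side; do not touch the offcuts with the robot itself. Then stand the scraper upright on the bench top, clear of the deck and tray, and let go of it. Leave the pliers, the tape roll and the brush where they are.

Things in the scene. Friction and masses are not known exactly. Their poses are not given: they have to be found in the camera images.
- stand: Cutting stand, fixed to the bench, turned by up to about 0.45 rad. Its frame: origin on the bench under the centre of the green deck, z up, the catch tray on its -y side. The deck is a flat green plate 190 (x) x 220 (y) mm with printed white grid lines, no lips, its top 40 mm above the bench; it spans x -95..95 and y -110..110 mm.
- deck (a point): Centre of the green deck's top face, 40 mm above the bench; axes as those of the stand.
- tray (a point): Centre of the floor of the dark steel catch tray, 160 mm to -y of the deck's centre and 4 mm above the bench; axes as those of the stand. The inside is 182 (x) x 102 (y) mm, from the deck's edge (stand y = -110 mm) to the outer wall (inner face at y = -212 mm). Walls 4 mm thick, rim 30 mm above the bench, 10 mm lower than the deck's top; the side towards the deck is open, so what is pushed over the deck's edge drops in.
- scraper: Wooden scraper, about 0.2 to 0.33 kg, standing upright on the bench on the robot's left of the stand. Foot 150 (x) x 26 (y) x 24 (z) mm with a black rubber underside; on it, centred, an upright wooden grip 90 (x) x 22 (y) mm reaching from 24 to 84 mm height. Origin: centre of the foot's underside; z up, x along the foot. To be pinched across the grip's 22 mm from above.
- offcut_strip: Bare aluminium strip offcut 62 (x) x 16 (y) x 9 (z) mm, about 30 g, loose on the deck, any yaw. Origin: centre of the underside, z up.
- offcut_corner: Orange plastic L-shaped offcut, 46 (x) x 36 (y) x 11 (z) mm, about 25 g, loose on the deck, any yaw. Origin: near the centre of its outline, at the underside, z up.
- offcut_channel: Blue plastic U-channel offcut lying open side up, 50 (x) x 24 (y) x 12 (z) mm, about 25 g, loose on the deck, any yaw. Origin: centre of the underside, z up. At the start all three offcuts lie wholly within x -80..80 and y -104..60 mm of the deck's centre, so the strip of deck beyond y = 60 mm (away from the tray) is free for the scraper.
- pliers: Blue long-nose pliers, 57 x 186 x 14 mm, lying on the bench beyond the stand. Origin: centre of the underside. Bystander.
- masking_tape: Cream roll of masking tape lying flat, 106 mm across, 25 mm high, on the robot's right of the tray. Origin: centre of the underside. Bystander.
- brush: Wooden dusting brush 24 x 148 x 11 mm, lying on the bench beyond the scraper. Origin: centre of the underside. Bystander.
Mind the look-alikes: they are no part of the job. Of the things like the offcut_strip, leave any that is yellow; of the rest the smaller one is meant.

How it is judged:
On the way, in this order (a step that is already met when the one before it is completed fails the run):
1. the scraper is set down on the deck: underside within 6 mm of the deck's top, its centre over the deck (x of scraper in the frame of deck between -0.06 and 0.06 m and y of scraper in the frame of deck between -0.115 and 0.115 m and z of scraper in the frame of deck between -0.006 and 0.006 m and angle between scraper's own z axis and vertical below 0.2 rad), for 0.2 s.
2. all three offcuts lie in the catch tray (x of offcut_strip in the frame of tray between -0.093 and 0.093 m and y of offcut_strip in the frame of tray between -0.054 and 0.052 m and height (world z) of each of offcut_strip, offcut_corner, offcut_channel below 0.034 m and x of offcut_corner in the frame of tray between -0.093 and 0.093 m and y of offcut_corner in the frame of tray between -0.054 and 0.052 m and x of offcut_channel in the frame of tray between -0.093 and 0.093 m and y of offcut_channel in the frame of tray between -0.054 and 0.052 m), for 0.2 s.
At the end, for the whole second after the job is handed in: All three offcuts lie at rest inside the catch tray (origins within its walls and below 34 mm height); the scraper stands at rest and upright (within 0.15 rad) on the bench top (underside within 6 mm of it), clear of the deck and tray (all of step 2 and (y of scraper in the frame of deck above 0.123 m or y of scraper in the frame of deck below -0.23 m or x of scraper in the frame of deck above 0.108 m or x of scraper in the frame of deck below -0.108 m) and height (world z) of scraper between -0.006 and 0.006 m and angle between scraper's own z axis and vertical below 0.15 rad and linear speed of each of scraper, offcut_strip, offcut_corner, offcut_channel below 0.02 m/s); the robot touches nothing.
It fails at once if the robot itself touches an offcut (over 0.5 N) (contact force between any of the fingers, the arm and offcut_strip above 0.5 N or contact force between any of the fingers, the arm and offcut_corner above 0.5 N or contact force between any of the fingers, the arm and offcut_channel above 0.5 N).
It fails at once if the pliers, tape roll or brush is moved by more than 20 mm (distance of any of pliers, masking_tape, brush from where it was at the start of the episode above 0.02 m).
It also fails if it takes over 46 s, if anything falls off the work surface, if the arm or the gripper's body presses on something with over 40 N, if the wrist force passes 120 N, or if a joint passes its speed limit or range.

## Working session

There is one attempt and no reset: what is moved stays moved. The work goes in short steps, Python scripts to look and compute and a shell command to move; the robot and the scene stay as the last step left them, time stands still between calls to the robot, and variables do not carry over. Pictures are saved under pics/ and viewed, at most 10 in all, crops included, and the job is handed in when it is done.

```bash
mkdir -p pics; ls
cat > h.py <<'E'
import numpy as np, cv2
from rig import robot, cams
def shot(n):
    c=cams.camera(n); np.savez('pics/'+n+'.npz',**c); return c
def load(n): return dict(np.load('pics/'+n+'.npz'))
def K(c):
    h=c['color'].shape[0]; f=h/2/np.tan(np.radians(float(c['fov_y']))/2); return f,float(c['cx']),float(c['cy'])
def ray(c,uv,z):
    f,cx,cy=K(c); uv=np.atleast_2d(np.float64(uv)); R=c['view'][:3,:3]; t=c['view'][:3,3]
    d=np.c_[(uv[:,0]-cx)/f,(uv[:,1]-cy)/f,np.ones(len(uv))]@R; o=-R.T@t
    return o+d*((z-o[2])/d[:,2])[:,None]
def cloud(c):
    f,cx,cy=K(c); d=c['depth']; v,u=np.indices(d.shape); R=c['view'][:3,:3]; t=c['view'][:3,3]
    P=np.stack([(u-cx)/f*d,(v-cy)/f*d,d],-1); return (P-t)@R
E
python3 - <<'E'
from h import *
o=robot.get_obs(); print({k:np.round(v,3) for k,v in o.items()})
for n in ['top','scene']:
    c=shot(n); cv2.imwrite(f'pics/{n}0.png',cv2.resize(c['color'],(800,600))); print(n,K(c),-c['view'][:3,:3].T@c['view'][:3,3])
E
```

```text
pics
{'time': np.float64(0.0), 'q': array([ 1.137,  0.528,  1.434, -0.   ,  1.181, -0.179]), 'joint_velocities': array([-0.   ,  0.001,  0.   , -0.001, -0.   , -0.001]), 'joint_torque': array([  0.   , -44.003, -17.66 ,   0.063,   0.058,  -0.   ]), 'position': array([0.157, 0.604, 0.239]), 'tool_rot': array([ 0.127,  0.992, -0.001, -0.   ]), 'ft_force': array([0.306, 0.693, 0.664]), 'moment': array([-0.023, -0.053,  0.003]), 'grip_force': np.float64(0.0), 'grip_width': np.float64(0.087)}
top (np.float64(362.32263065079695), 256.78474064979724, 194.3059140834612) [0.47587804 0.02739277 1.10908288]
scene (np.float64(442.2853149835593), 258.14121169613264, 192.21362840606676) [-0.15060876 -0.34927948  0.90023818]
```

View pics/top0.png

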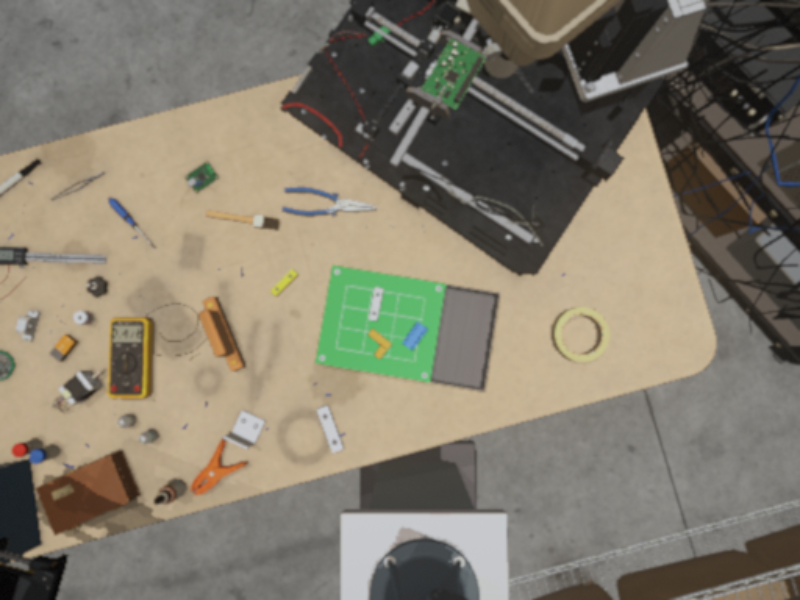

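View pics/scene0.png

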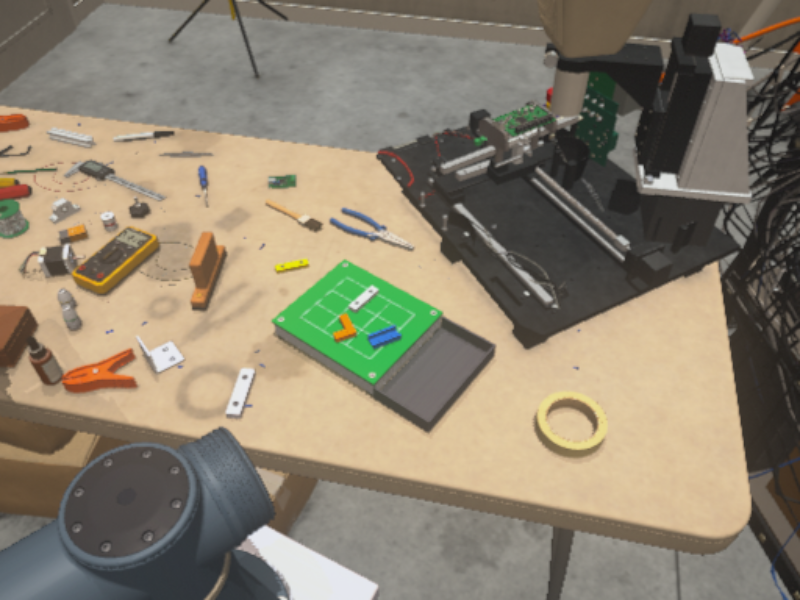

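Top view: the deck is at about (380,325) and its tray at (465,338). The scraper is at (220,333), long axis near vertical in the picture. There are three strip-like things: yellow at (285,282), a large bare one on the bench at (330,428), and a small bare one on the deck at (376,303). The one on the deck is meant, because it is not yellow and is the smaller of the other two. Next I measure and enlarge a crop.

Run:
```python
from h import *
res={}
for n in ['top','scene']:
    c=load(n); P=cloud(c); hsv=cv2.cvtColor(c['color'],cv2.COLOR_BGR2HSV); Z=P[...,2]
    print(n)
    # deck
    g=cv2.inRange(hsv,(50,120,80),(75,255,255)); 
    cnt=max(cv2.findContours(g,0,2)[0],key=cv2.contourArea)
    gm=cv2.drawContours(np.zeros_like(g),[cnt],-1,255,-1)>0
    print(' deck z',np.median(Z[(g>0)&gm]))
    pts=ray(c,cnt[:,0,:],0.04)[:,:2]
    r=cv2.minAreaRect((pts*1000).astype(np.float32)); print(' deck rect',r, cv2.boxPoints(r).round().tolist())
    # scraper via height, restricted area
    for lo,hi in [(0.07,0.1),(0.015,0.035)]:
        m=(Z>lo)&(Z<hi)&(P[...,0]>.38)&(P[...,0]<.68)&(P[...,1]>.2)&(P[...,1]<.48)&(hsv[...,0]<18)&(hsv[...,1]>120)
        k=cv2.findContours(m.astype(np.uint8),0,2)[0]
        k=max(k,key=cv2.contourArea); q=np.zeros(m.shape,np.uint8); cv2.drawContours(q,[k],-1,1,-1); q=(q>0)&m
        z=np.median(Z[q]); pp=ray(c,k[:,0,:],z)[:,:2]
        print(' scr',lo,'z',z,cv2.minAreaRect((pp*1000).astype(np.float32)), P[q].mean(0))
    # offcuts within deck
    inn=cv2.erode(gm.astype(np.uint8),np.ones((3,3)))>0
    for nm,m in [('orange',(hsv[...,0]<22)&(hsv[...,1]>130)),('blue',(hsv[...,0]>95)&(hsv[...,0]<130)&(hsv[...,1]>100)),('alu',(hsv[...,1]<60)&(Z>.0445))]:
        m=m&inn; k=cv2.findContours(m.astype(np.uint8),0,2)[0]; k=max(k,key=cv2.contourArea)
        pp=ray(c,k[:,0,:],.05)[:,:2]; print(' ',nm,np.median(Z[m]),cv2.minAreaRect((pp*1000).astype(np.float32)))
c=load('top'); cv2.imwrite('pics/crop.png',cv2.resize(c['color'][150:300,160:330],(680,600),interpolation=2))
```

```text
top
 deck z 0.03942565795008697
 deck rect ((513.4302978515625, 79.27215576171875), (211.8407745361328, 181.5936737060547), 80.40301513671875) [[406.0, -10.0], [585.0, -40.0], [621.0, 169.0], [442.0, 199.0]]
 scr 0.07 z 0.08266437546130227 ((495.4063415527344, 382.055419921875), (88.65743255615234, 23.031524658203125), 24.501354217529297) [0.49576346 0.38288977 0.08189327]
 scr 0.015 z 0.023250797725394907 ((495.2011413574219, 382.9691467285156), (147.0449676513672, 25.69241714477539), 23.07135009765625) [0.49120133 0.37761612 0.02344637]Traceback (most recent call last):
  File "<stdin>", line 23, in <module>
ValueError: max() iterable argument is empty
```

Run:
```python
from h import *
for n in ['top','scene']:
    c=load(n); P=cloud(c); hsv=cv2.cvtColor(c['color'],cv2.COLOR_BGR2HSV); Z=P[...,2]
    print(n)
    g=cv2.inRange(hsv,(50,120,80),(75,255,255))
    cnt=max(cv2.findContours(g,0,2)[0],key=cv2.contourArea)
    gm=cv2.fillConvexPoly(np.zeros_like(g),cv2.convexHull(cnt),1)>0
    pts=ray(c,cnt[:,0,:],0.04)[:,:2]
    r=cv2.minAreaRect((pts*1000).astype(np.float32)); print(' deck z',np.median(Z[(g>0)&gm]).round(4),' rect',np.round(r[0]),np.round(r[1]),r[2])
    print('nongreen inside',((g==0)&gm).sum())
    for nm,m in [('orange',(hsv[...,0]<24)&(hsv[...,1]>100)),('blue',(hsv[...,0]>90)&(hsv[...,0]<130)&(hsv[...,1]>80)),('alu',(hsv[...,1]<60))]:
        m=m&gm; k=cv2.findContours(m.astype(np.uint8),0,2)[0]
        if not k: print(nm,'none');continue
        k=max(k,key=cv2.contourArea)
        pp=ray(c,k[:,0,:],.05)[:,:2]; r=cv2.minAreaRect((pp*1000).astype(np.float32));print(' ',nm,np.median(Z[m]).round(4),np.round(r[0]),np.round(r[1]),round(r[2]))
    if n=='scene':
        for lo,hi in [(0.07,0.1),(0.015,0.035)]:
            m=(Z>lo)&(Z<hi)&(abs(P[...,0]-.495)<.1)&(abs(P[...,1]-.38)<.1)&(hsv[...,0]<20)&(hsv[...,1]>100)
            print(lo,m.sum(),P[m].min(0),P[m].max(0),P[m].mean(0))
c=load('top'); cv2.imwrite('pics/crop.png',cv2.resize(c['color'][150:300,160:330],(680,600),interpolation=2))
```

```text
top
 deck z 0.0394  rect [513.  79.] [212. 182.] 80.40301513671875
nongreen inside 1519
  orange 0.0499 [477.  80.] [46. 26.] 17
  blue 0.0447 [489.  15.] [24. 49.] 54
  alu 0.0479 [549.  88.] [19. 63.] 79
scene
 deck z 0.0406  rect [511.  80.] [219. 189.] 80.2953872680664
nongreen inside 956
  orange 0.0511 [471.  87.] [50. 36.] 51
  blue 0.0475 [485.  16.] [31. 51.] 54
  alu 0.0481 [545.  87.] [20. 65.] 80
0.07 233 [0.4470639  0.35890182 0.07014407] [0.53242194 0.41014673 0.08889497] [0.48677742 0.37914394 0.08181626]
0.015 229 [0.41959309 0.34383453 0.01501946] [0.56446382 0.4141981  0.03463953] [0.47430729 0.37082446 0.02440411]
```

View pics/crop.png

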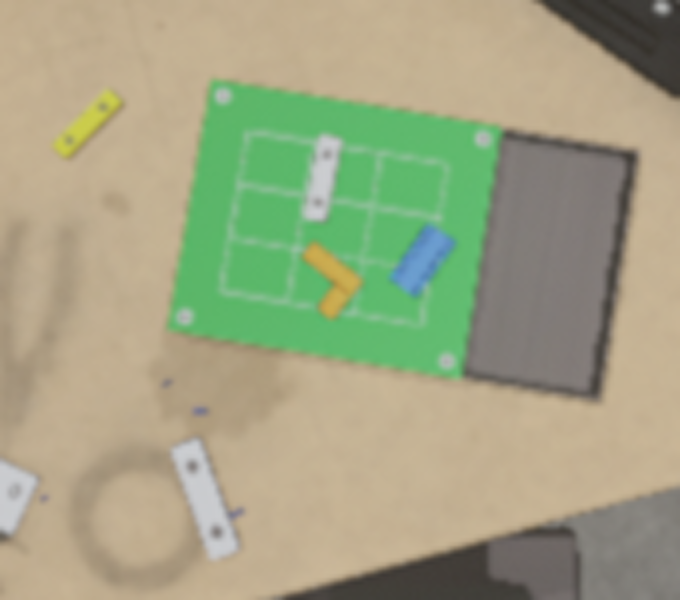

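The crop confirms it: the bare strip on the deck at crop (320,178) is clearly smaller than the one on the bench at (205,500), and the third is yellow. Both views agree to a few mm and the heights fit (deck 40 mm, grip top 83 mm, foot 23 mm). The scraper is at (0.495, 0.382) with yaw about 23.5°. The deck is at (0.512, 0.080) with yaw about -9.7°. Now I move above the scraper.

```bash
python3 -m pendant '[{"jaw":1,"linear":[-3.2,-1.08,0],"twist":0},{"jaw":1,"linear":[-3.2,-1.08,0],"twist":0},{"jaw":1,"linear":[-3.2,-1.08,0],"twist":0},{"jaw":1,"linear":[-3.2,-1.08,0],"twist":0},{"jaw":1,"linear":[-3.2,-1.08,0],"twist":0},{"jaw":1,"linear":[-3.2,-1.08,0],"twist":0},{"jaw":1,"linear":[-3.2,-1.08,0],"twist":0},{"jaw":1,"linear":[-3.2,-1.08,0],"twist":0},{"jaw":1,"linear":[-3.2,-1.08,0],"twist":0},{"jaw":1,"linear":[-3.2,-1.08,0],"twist":0},{"jaw":1,"linear":[-3.2,-1.08,0],"twist":0},{"jaw":1,"linear":[-3.2,-1.08,0],"twist":0}]' 
python3 -m pendant '[{"jaw":1,"linear":[0,0,0],"twist":-6.35},{"jaw":1,"linear":[0,0,0],"twist":-6.35},{"jaw":1,"linear":[0,0,0],"twist":-6.35},{"jaw":1,"linear":[0,0,0],"twist":-6.35},{"jaw":1,"linear":[0,0,0],"twist":-6.35},{"jaw":1,"linear":[0,0,0],"twist":-6.35},{"jaw":1,"linear":[0,0,0],"twist":0},{"jaw":1,"linear":[0,0,0],"twist":0}]'
cat >> h.py <<'E'
from scipy.spatial.transform import Rotation as Ro
TH=np.radians(-9.75); DC=np.array([.5125,.0795])
def tool():
    o=robot.get_obs(); M=Ro.from_quat(o['tool_rot']).as_matrix(); p=o['position']
    y=np.degrees(np.arctan2(M[1,1],M[0,1])); return p,M,y
def go(target,yaw=None):
    p,M,y=tool(); print('tcp',p.round(4),'tool-y deg',y.round(2),'shift cm',(M.T@(np.array(target)-p)*100).round(2), 'twist',None if yaw is None else round(((y-yaw+90)%180)-90,2))
def stand(xy):
    d=np.array(xy)[:2]-DC; c,s=np.cos(TH),np.sin(TH); return np.array([c*d[0]+s*d[1],-s*d[0]+c*d[1]])
def world(x,y):
    c,s=np.cos(TH),np.sin(TH); return DC+[c*x-s*y,s*x+c*y]
E
python3 - <<'E'
from h import *
go([.495,.382,.05],113.5)
c=shot('wrist'); cv2.imwrite('pics/w1.png',c['color'])
P=cloud(c); hsv=cv2.cvtColor(c['color'],cv2.COLOR_BGR2HSV);Z=P[...,2]
for lo,hi in [(0.075,0.1),(0.015,0.03)]:
    m=(Z>lo)&(Z<hi)&(abs(P[...,0]-.495)<.1)&(abs(P[...,1]-.38)<.1)
    if m.sum()>50: print(m.sum(),P[m].mean(0),cv2.minAreaRect((P[m][:,:2]*1000).astype(np.float32)))
E
```

```text
time: 1.1
position: [0.4973, 0.3813, 0.2391]
tool_rot: [0.127, 0.992, -0.0, -0.001]
ft_force: [-0.0, -0.3, 0.3]
grip_width: 0.0863
grip_force: 0.0
time: 1.77
position: [0.4961, 0.3825, 0.2391]
tool_rot: [-0.202, 0.979, -0.0, -0.0]
ft_force: [0.3, 0.2, 0.1]
grip_width: 0.0872
grip_force: 0.0
tcp [0.4961 0.3825 0.2391] tool-y deg 113.33 shift cm [ 0.11  0.   18.91] twist -0.17
1494 [0.49238778 0.38598783 0.08257656] ((494.3018493652344, 386.5915832519531), (88.31013488769531, 21.774211883544922), 24.097064971923828)
646 [0.46133691 0.37219619 0.02320175] ((495.21649169921875, 387.3424072265625), (148.37974548339844, 25.62794303894043), 23.601682662963867)
```

View pics/w1.png

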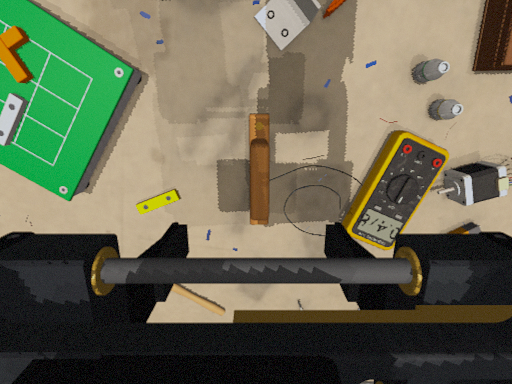

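The wrist view shows the scraper at (260,170), square to the jaws and centred between them, with its grip top at 83 mm. Descending and gripping.

```bash
python3 -m pendant '[{"jaw":1,"linear":[0,0.15,3.5],"twist":0},{"jaw":1,"linear":[0,0,3.5],"twist":0},{"jaw":1,"linear":[0,0,3.5],"twist":0},{"jaw":1,"linear":[0,0,3.5],"twist":0},{"jaw":1,"linear":[0,0,2.5],"twist":0},{"jaw":1,"linear":[0,0,1.5],"twist":0},{"jaw":1,"linear":[0,0,0.9],"twist":0},{"jaw":1,"linear":[0,0,0],"twist":0},{"jaw":0,"linear":[0,0,0],"twist":0},{"jaw":0,"linear":[0,0,0],"twist":0},{"jaw":0,"linear":[0,0,0],"twist":0},{"jaw":0,"linear":[0,0,0],"twist":0}]' 45
python3 -m pendant '[{"jaw":0,"linear":[0,0,0],"twist":0},{"jaw":0,"linear":[0,0,0],"twist":0},{"jaw":0,"linear":[0,0,0],"twist":0},{"jaw":0,"linear":[0,0,0],"twist":0},{"jaw":0,"linear":[0,0,0],"twist":0},{"jaw":0,"linear":[0,0,0],"twist":0}]'
```

```text
time: 2.82
position: [0.4967, 0.3845, 0.052]
tool_rot: [-0.204, 0.979, 0.0, 0.001]
ft_force: [-0.1, 0.2, 0.1]
grip_width: 0.0681
grip_force: 0.0
time: 3.32
position: [0.4958, 0.384, 0.0505]
tool_rot: [-0.204, 0.979, -0.0, -0.0]
ft_force: [0.6, 0.7, -0.6]
grip_width: 0.0285
grip_force: 0.0
```

```bash
python3 -m pendant '[{"jaw":0,"linear":[0,0,0],"twist":0},{"jaw":0,"linear":[0,0,0],"twist":0},{"jaw":0,"linear":[0,0,0],"twist":0},{"jaw":0,"linear":[0,0,0],"twist":0},{"jaw":0,"linear":[0,0,0],"twist":0},{"jaw":0,"linear":[0,0,0],"twist":0}]' && python3 -m pendant '[{"jaw":0,"linear":[0,0,-1],"twist":0},{"jaw":0,"linear":[0,0,-2.5],"twist":0},{"jaw":0,"linear":[0,0,-2.5],"twist":0},{"jaw":0,"linear":[0,0,-2],"twist":0},{"jaw":0,"linear":[0,0,0],"twist":5.5},{"jaw":0,"linear":[0,0,0],"twist":5.5},{"jaw":0,"linear":[0,0,0],"twist":5.5},{"jaw":0,"linear":[0,0,0],"twist":5.5},{"jaw":0,"linear":[0,0,0],"twist":5.5},{"jaw":0,"linear":[0,0,0],"twist":5.5},{"jaw":0,"linear":[0,0,0],"twist":0},{"jaw":0,"linear":[0,0,0],"twist":0}]'
python3 - <<'E'
from h import *
w=world(0,.077); go([*w,.13],80.25)
c=shot('top');P=cloud(c);hsv=cv2.cvtColor(c['color'],cv2.COLOR_BGR2HSV);Z=P[...,2]
c=shot('scene'); cv2.imwrite('pics/s2.png',c['color'][60:300,60:360])
E
```

```text
time: 3.82
position: [0.4958, 0.3842, 0.0506]
tool_rot: [-0.204, 0.979, 0.0, -0.0]
ft_force: [0.3, 1.5, -0.5]
grip_width: 0.0217
grip_force: 45.0
time: 4.82
position: [0.4956, 0.3836, 0.1306]
tool_rot: [0.082, 0.997, -0.0, -0.0]
ft_force: [-1.2, -0.3, -2.0]
grip_width: 0.0219
grip_force: 45.0
tcp [0.4956 0.3836 0.1306] tool-y deg 80.65 shift cm [ -6.66 -22.03   0.08] twist 0.4
```

View pics/s2.png

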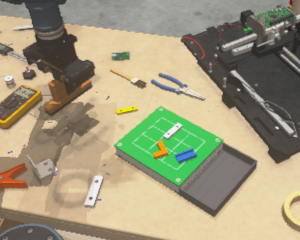

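The crop shows the scraper held level in the jaws at (70,95), offcuts undisturbed. Next: over the free strip of the deck and down.

```bash
python3 -m pendant '[{"jaw":0,"linear":[-0.83,-2.75,0],"twist":0.4},{"jaw":0,"linear":[-0.83,-2.75,0],"twist":0},{"jaw":0,"linear":[-0.83,-2.75,0],"twist":0},{"jaw":0,"linear":[-0.83,-2.75,0],"twist":0},{"jaw":0,"linear":[-0.83,-2.75,0],"twist":0},{"jaw":0,"linear":[-0.83,-2.75,0],"twist":0},{"jaw":0,"linear":[-0.83,-2.75,0],"twist":0},{"jaw":0,"linear":[-0.83,-2.75,0],"twist":0},{"jaw":0,"linear":[0,0,1.5],"twist":0},{"jaw":0,"linear":[0,0,1.5],"twist":0},{"jaw":0,"linear":[0,0,0.6],"twist":0},{"jaw":0,"linear":[0,0,0],"twist":0}]'
python3 -m pendant '[{"jaw":0,"linear":[0,0,0.2],"twist":0},{"jaw":0,"linear":[0,0,0.1],"twist":0},{"jaw":0,"linear":[0,0,0],"twist":0},{"jaw":0,"linear":[0,0,0],"twist":0}]'
```

```text
time: 5.92
position: [0.5226, 0.1556, 0.0933]
tool_rot: [0.086, 0.996, -0.0, -0.002]
ft_force: [0.0, 0.1, -2.1]
grip_width: 0.0218
grip_force: 45.0
time: 6.25
position: [0.5239, 0.1563, 0.0921]
tool_rot: [0.086, 0.996, 0.0, 0.001]
ft_force: [0.3, -0.5, -1.7]
grip_width: 0.0218
grip_force: 45.0
```

```bash
python3 -m pendant '[{"jaw":0,"linear":[0,0,0.1],"twist":0},{"jaw":0,"linear":[0,0,0],"twist":0},{"jaw":0,"linear":[0,0,0],"twist":0}]'
python3 -m pendant '[{"jaw":0,"linear":[0,0,0.1],"twist":0},{"jaw":0,"linear":[0,0,0],"twist":0},{"jaw":0,"linear":[0,0,0],"twist":0}]'
python3 - <<'E'
from h import *
p,M,y=tool(); print(stand(p),y); go([*world(0,-.125),p[2]],80.25)
E
```

```text
time: 6.5
position: [0.5237, 0.156, 0.0907]
tool_rot: [0.086, 0.996, 0.0, 0.0]
ft_force: [-0.2, 0.5, -2.5]
grip_width: 0.0215
grip_force: 45.0
time: 6.75
position: [0.5237, 0.156, 0.0905]
tool_rot: [0.086, 0.996, 0.0, 0.0]
ft_force: [-1.2, 0.1, 5.4]
grip_width: 0.022
grip_force: 45.0
[-0.00187577  0.0772692 ] 80.11056314408344
tcp [0.5237 0.156  0.0905] tool-y deg 80.11 shift cm [ -0.24 -20.23  -0.  ] twist -0.14
```

In contact at about 7 N; wiping.

```bash
python3 -m pendant '[{"jaw":0,"linear":[0,-0.6,-0.05],"twist":0},{"jaw":0,"linear":[0,-1,0],"twist":0},{"jaw":0,"linear":[0,-1,0],"twist":0},{"jaw":0,"linear":[0,-1,0],"twist":0},{"jaw":0,"linear":[0,-1,0],"twist":0},{"jaw":0,"linear":[0,-1,0],"twist":0},{"jaw":0,"linear":[0,-1,0],"twist":0},{"jaw":0,"linear":[0,-1,0],"twist":0},{"jaw":0,"linear":[0,-1,0],"twist":0},{"jaw":0,"linear":[0,-1,0],"twist":0},{"jaw":0,"linear":[0,-1,0],"twist":0},{"jaw":0,"linear":[0,0,0],"twist":0}]'
python3 - <<'E'
from h import *
p,M,y=tool(); print(stand(p),y); go([*world(0,-.125),p[2]],80.25)
c=shot('scene'); cv2.imwrite('pics/s3.png',cv2.resize(c['color'][140:290,150:350],(800,600)))
E
```

```text
time: 7.75
position: [0.5052, 0.049, 0.0905]
tool_rot: [0.087, 0.996, -0.0, 0.0]
ft_force: [-0.5, -0.3, 7.0]
grip_width: 0.0216
grip_force: 45.0
[-0.00202988 -0.03126984] 80.02591927871339
tcp [0.5052 0.049  0.0905] tool-y deg 80.03 shift cm [-0.24 -9.37  0.01] twist -0.22
```

View pics/s3.png

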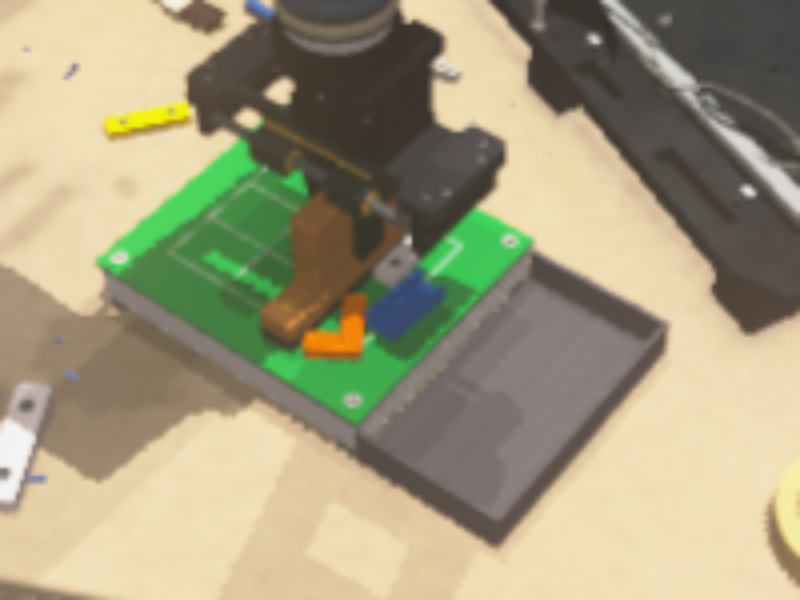

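All three offcuts lie ahead of the foot: orange at (340,330), blue at (405,305), strip at (395,262). Continuing over the edge.

```bash
python3 -m pendant '[{"jaw":0,"linear":[0,-0.7,0],"twist":0},{"jaw":0,"linear":[0,-0.9,0],"twist":0},{"jaw":0,"linear":[0,-0.9,0],"twist":0},{"jaw":0,"linear":[0,-0.9,0],"twist":0},{"jaw":0,"linear":[0,-0.9,0],"twist":0},{"jaw":0,"linear":[0,-0.9,0],"twist":0},{"jaw":0,"linear":[0,-0.9,-0.05],"twist":0},{"jaw":0,"linear":[0,-0.9,0],"twist":0},{"jaw":0,"linear":[0,-0.9,0],"twist":0},{"jaw":0,"linear":[0,-0.9,0],"twist":0},{"jaw":0,"linear":[0,-0.6,0],"twist":0},{"jaw":0,"linear":[0,0,0],"twist":0}]'
python3 - <<'E'
from h import *
p,M,y=tool(); print(stand(p),y)
c=shot('scene'); cv2.imwrite('pics/s4.png',cv2.resize(c['color'][140:290,150:350],(800,600)))
E
```

```text
time: 8.8
position: [0.4887, -0.0429, 0.0901]
tool_rot: [0.087, 0.996, -0.0, -0.001]
ft_force: [0.7, 0.5, -2.9]
grip_width: 0.0219
grip_force: 45.0
[-0.00276978 -0.12462561] 80.05341970951827
```

View pics/s4.png

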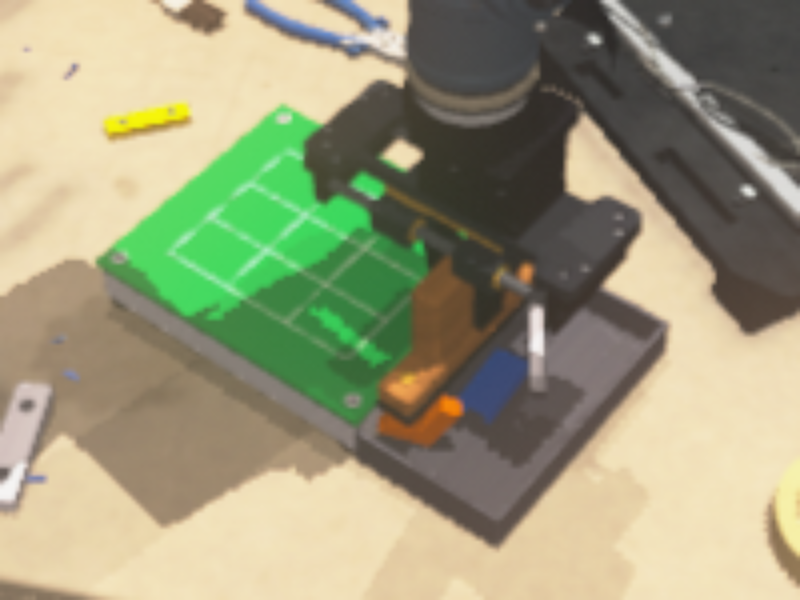

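Strip and channel are in or falling into the tray, at (537,345) and (495,385); the orange corner tilts under the foot's left end at (425,420). Lifting slowly and looking again.

```bash
python3 -m pendant '[{"jaw":0,"linear":[0,0,-0.5],"twist":0},{"jaw":0,"linear":[0,0,-1],"twist":0},{"jaw":0,"linear":[0,0,-2],"twist":0},{"jaw":0,"linear":[0,0,-2.5],"twist":0},{"jaw":0,"linear":[0,2.5,-2],"twist":0},{"jaw":0,"linear":[0,3.5,0],"twist":0},{"jaw":0,"linear":[0,3.5,0],"twist":0},{"jaw":0,"linear":[0,3.5,0],"twist":0},{"jaw":0,"linear":[0,3.5,0],"twist":0},{"jaw":0,"linear":[0,3.5,0],"twist":0},{"jaw":0,"linear":[0,2,0],"twist":0},{"jaw":0,"linear":[0,0,0],"twist":0}]'
python3 - <<'E'
from h import *
a=[]
for n,s in [('scene',np.s_[180:290,220:350]),('top',np.s_[160:270,240:370])]:
    c=shot(n); a.append(cv2.resize(c['color'][s],(390,330)))
    P=cloud(c); hsv=cv2.cvtColor(c['color'],cv2.COLOR_BGR2HSV)
    q=np.stack([P[...,0]-DC[0],P[...,1]-DC[1]],-1); cc,ss=np.cos(TH),np.sin(TH)
    X=cc*q[...,0]+ss*q[...,1]; Y=-ss*q[...,0]+cc*q[...,1]
    inn=(abs(X)<.09)&(Y<-.111)&(Y>-.21)&(P[...,2]<.06)
    for nm,m in [('or',(hsv[...,0]<22)&(hsv[...,1]>130)),('bl',(hsv[...,0]>95)&(hsv[...,0]<130)&(hsv[...,1]>100)),('alu',(hsv[...,2]>150)&(hsv[...,1]<50)),('high',P[...,2]>.012)]:
        k=m&inn
        if k.sum()>3: print(n,nm,k.sum(),'x',X[k].mean().round(3),'y',Y[k].mean().round(3),'z',np.percentile(P[k][:,2],[5,50,95]).round(3))
cv2.imwrite('pics/s5.png',np.hstack(a))
E
```

```text
time: 9.85
position: [0.5274, 0.1802, 0.1715]
tool_rot: [0.084, 0.996, 0.001, 0.001]
ft_force: [-0.2, 0.3, -1.8]
grip_width: 0.0219
grip_force: 45.0
scene or 120 x -0.069 y -0.129 z [0.01  0.021 0.052]
scene bl 164 x -0.004 y -0.147 z [0.005 0.016 0.019]
scene alu 1076 x -0.002 y -0.154 z [-0.766 -0.759  0.014]
scene high 411 x -0.002 y -0.148 z [0.013 0.017 0.048]
top or 12 x -0.063 y -0.123 z [0.014 0.031 0.05 ]
top bl 103 x -0.003 y -0.146 z [0.012 0.015 0.019]
top alu 167 x 0.044 y -0.162 z [0.001 0.011 0.016]
top high 242 x -0.003 y -0.145 z [0.013 0.015 0.048]
```

View pics/s5.png

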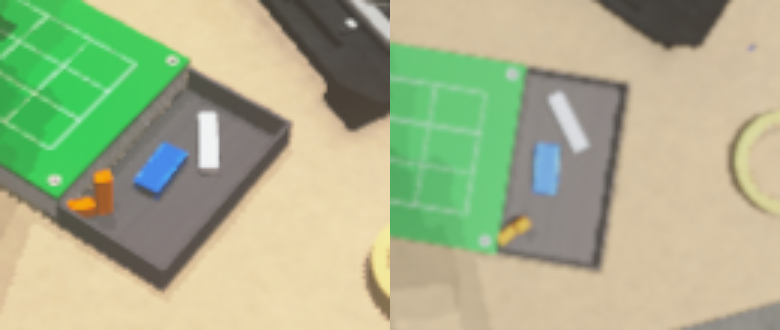

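Strip and channel lie flat in the tray. The orange corner is inside too, but it stands on end against the deck edge at left crop (100,195), its tip at about 50 mm. I'll topple it with a second light wipe, shifted towards -x.

Run:
```python
from h import *
go([*world(-.016,-.05),.0925],80.25)
```

```text
tcp [0.5264 0.1766 0.171 ] tool-y deg 80.29 shift cm [  1.34 -14.8    7.86] twist 0.04
```

```bash
python3 -m pendant '[{"jaw":0,"linear":[0.27,-2.96,0],"twist":0},{"jaw":0,"linear":[0.27,-2.96,0],"twist":0},{"jaw":0,"linear":[0.27,-2.96,0],"twist":0},{"jaw":0,"linear":[0.27,-2.96,0],"twist":0},{"jaw":0,"linear":[0.27,-2.96,0],"twist":0},{"jaw":0,"linear":[0,0,2.5],"twist":0},{"jaw":0,"linear":[0,0,2.5],"twist":0},{"jaw":0,"linear":[0,0,2],"twist":0},{"jaw":0,"linear":[0,0,0.75],"twist":0},{"jaw":0,"linear":[0,0,0],"twist":0},{"jaw":0,"linear":[0,0,0],"twist":0}]'
python3 -m pendant '[{"jaw":0,"linear":[0,-0.8,0],"twist":0},{"jaw":0,"linear":[0,-0.8,0],"twist":0},{"jaw":0,"linear":[0,-0.8,0],"twist":0},{"jaw":0,"linear":[0,-0.8,0],"twist":0},{"jaw":0,"linear":[0,-0.8,0],"twist":0},{"jaw":0,"linear":[0,-0.8,0],"twist":0},{"jaw":0,"linear":[0,-0.8,0],"twist":0},{"jaw":0,"linear":[0,-0.8,0],"twist":0},{"jaw":0,"linear":[0,-0.8,0],"twist":0},{"jaw":0,"linear":[0,-0.8,0],"twist":0},{"jaw":0,"linear":[0,-0.8,0],"twist":0},{"jaw":0,"linear":[0,-0.2,0],"twist":0}]'
python3 -m pendant '[{"jaw":0,"linear":[0,0,0],"twist":0},{"jaw":0,"linear":[0,0,-0.5],"twist":0},{"jaw":0,"linear":[0,0,-2],"twist":0},{"jaw":0,"linear":[0,0,-3],"twist":0},{"jaw":0,"linear":[0,2.5,-2],"twist":0},{"jaw":0,"linear":[0,3.5,0],"twist":0},{"jaw":0,"linear":[0,3.5,0],"twist":0},{"jaw":0,"linear":[0,3.5,0],"twist":0},{"jaw":0,"linear":[0,3.5,0],"twist":0},{"jaw":0,"linear":[0,3.5,0],"twist":0},{"jaw":0,"linear":[0,2,0],"twist":0},{"jaw":0,"linear":[0,0,0],"twist":0}]'
python3 - <<'E'
from h import *
a=[]
for n,s in [('scene',np.s_[180:290,220:350]),('top',np.s_[160:270,240:370])]:
    c=shot(n); a.append(cv2.resize(c['color'][s],(390,330)))
    P=cloud(c); hsv=cv2.cvtColor(c['color'],cv2.COLOR_BGR2HSV)
    q=P[...,:2]-DC; cc,ss=np.cos(TH),np.sin(TH)
    X=cc*q[...,0]+ss*q[...,1]; Y=-ss*q[...,0]+cc*q[...,1]
    inn=(abs(X)<.09)&(Y<-.111)&(Y>-.21)&(P[...,2]<.06)
    for nm,m in [('or',(hsv[...,0]<22)&(hsv[...,1]>130)),('bl',(hsv[...,0]>95)&(hsv[...,0]<130)&(hsv[...,1]>100)),('alu',(hsv[...,2]>150)&(hsv[...,1]<50)&(P[...,2]>0))]:
        k=m&inn
        if k.sum()>3: print(n,nm,k.sum(),'x',X[k].mean().round(3),'y',Y[k].mean().round(3),'z',np.percentile(P[k][:,2],[5,50,95]).round(3))
cv2.imwrite('pics/s6.png',np.hstack(a)); go([.495,.382,.0506],113.5)
E
```

```text
time: 10.87
position: [0.4883, 0.0316, 0.0934]
tool_rot: [0.087, 0.996, -0.0, -0.0]
ft_force: [0.5, 0.1, -1.8]
grip_width: 0.0216
grip_force: 45.0
time: 11.87
position: [0.4729, -0.0579, 0.093]
tool_rot: [0.087, 0.996, -0.0, 0.0]
ft_force: [-0.7, 0.3, -2.2]
grip_width: 0.022
grip_force: 45.0
time: 12.87
position: [0.5109, 0.1647, 0.1685]
tool_rot: [0.084, 0.996, 0.001, 0.001]
ft_force: [-0.1, -0.4, -2.2]
grip_width: 0.0219
grip_force: 45.0
scene or 86 x -0.078 y -0.137 z [0.008 0.022 0.041]
scene bl 165 x -0.005 y -0.147 z [0.006 0.016 0.019]
scene alu 138 x 0.047 y -0.16 z [0.004 0.013 0.016]
top or 109 x -0.074 y -0.136 z [0.007 0.02  0.04 ]
top bl 105 x -0.002 y -0.146 z [0.012 0.015 0.019]
top alu 159 x 0.044 y -0.161 z [0.002 0.011 0.016]
tcp [0.5099 0.1613 0.1681] tool-y deg 80.28 shift cm [ 5.19 21.51 11.74] twist -33.22
```

View pics/s6.png

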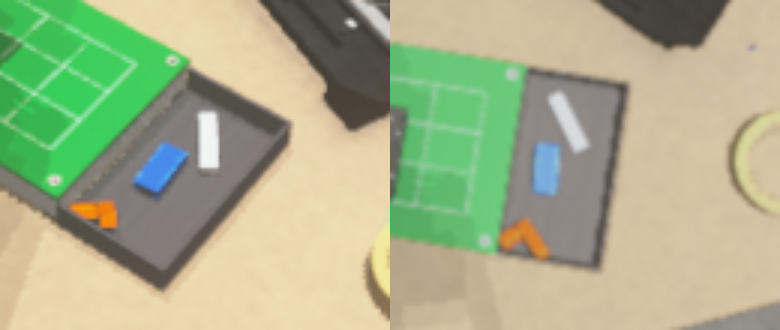

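The corner has toppled and now rests low in the tray: x -0.075, y -0.136, top at most 40 mm, centre about 20 mm. The other two are unchanged, so I carry the scraper back to its clear spot.

```bash
python3 -m pendant '[{"jaw":0,"linear":[0.65,2.69,0],"twist":0},{"jaw":0,"linear":[0.65,2.69,0],"twist":0},{"jaw":0,"linear":[0.65,2.69,0],"twist":0},{"jaw":0,"linear":[0.65,2.69,0],"twist":0},{"jaw":0,"linear":[0.65,2.69,0],"twist":0},{"jaw":0,"linear":[0.65,2.69,0],"twist":0},{"jaw":0,"linear":[0.65,2.69,0],"twist":0},{"jaw":0,"linear":[0.65,2.69,0],"twist":0},{"jaw":0,"linear":[0,0,3.5],"twist":0},{"jaw":0,"linear":[0,0,3.5],"twist":0},{"jaw":0,"linear":[0,0,2.5],"twist":0},{"jaw":0,"linear":[0,0,0],"twist":0}]'
python3 -m pendant '[{"jaw":0,"linear":[0,0,1],"twist":0},{"jaw":0,"linear":[0,0,0.6],"twist":0},{"jaw":0,"linear":[0,0,0.4],"twist":0},{"jaw":0,"linear":[0,0,0],"twist":0},{"jaw":0,"linear":[0,0,0],"twist":0}]'
```

```text
time: 13.97
position: [0.4924, 0.3777, 0.0675]
tool_rot: [0.087, 0.996, -0.004, -0.006]
ft_force: [-0.9, -1.0, -3.4]
grip_width: 0.0219
grip_force: 45.0
time: 14.38
position: [0.4972, 0.3812, 0.0541]
tool_rot: [0.086, 0.996, 0.0, 0.001]
ft_force: [-0.3, 0.3, -2.0]
grip_width: 0.0219
grip_force: 45.0
```

```bash
python3 -m pendant '[{"jaw":0,"linear":[0,0,0.2],"twist":0},{"jaw":0,"linear":[0,0,0.1],"twist":0},{"jaw":0,"linear":[0,0,0],"twist":0},{"jaw":0,"linear":[0,0,0],"twist":0}]'
python3 -m pendant '[{"jaw":0,"linear":[0,0,0.1],"twist":0},{"jaw":0,"linear":[0,0,0],"twist":0},{"jaw":0,"linear":[0,0,0],"twist":0}]'
```

```text
time: 14.72
position: [0.4968, 0.3813, 0.0506]
tool_rot: [0.086, 0.996, 0.0, 0.0]
ft_force: [0.6, 0.1, 0.0]
grip_width: 0.0219
grip_force: 45.0
time: 14.97
position: [0.4969, 0.3814, 0.0505]
tool_rot: [0.086, 0.996, 0.0, 0.001]
ft_force: [-0.1, -0.5, 5.0]
grip_width: 0.0218
grip_force: 45.0
```

On the bench (about 7 N). Releasing and rising.

```bash
python3 -m pendant '[{"jaw":1,"linear":[0,0,0],"twist":0},{"jaw":1,"linear":[0,0,0],"twist":0},{"jaw":1,"linear":[0,0,0],"twist":0},{"jaw":1,"linear":[0,0,0],"twist":0},{"jaw":1,"linear":[0,0,0],"twist":0},{"jaw":1,"linear":[0,0,0],"twist":0},{"jaw":1,"linear":[0,0,0],"twist":0},{"jaw":1,"linear":[0,0,0],"twist":0}]'
python3 -m pendant '[{"jaw":1,"linear":[0,0,-1],"twist":0},{"jaw":1,"linear":[0,0,-2.5],"twist":0},{"jaw":1,"linear":[0,0,-3],"twist":0},{"jaw":1,"linear":[0,0,-3],"twist":0},{"jaw":1,"linear":[0,0,-3],"twist":0},{"jaw":1,"linear":[0,0,-3],"twist":0},{"jaw":1,"linear":[0,0,0],"twist":0},{"jaw":1,"linear":[0,0,0],"twist":0},{"jaw":1,"linear":[0,0,0],"twist":0}]'
python3 - <<'E'
from h import *
c=shot('scene'); cv2.imwrite('pics/s7.png',cv2.resize(c['color'],(800,600)))
c=shot('wrist');P=cloud(c);Z=P[...,2]
for lo,hi in [(0.075,0.1),(0.015,0.03)]:
    m=(Z>lo)&(Z<hi)&(abs(P[...,0]-.495)<.1)&(abs(P[...,1]-.38)<.09)
    if m.sum()>50: print(m.sum(),np.median(Z[m]),cv2.minAreaRect((P[m][:,:2]*1000).astype(np.float32)))
E
```

```text
time: 15.63
position: [0.4964, 0.3811, 0.0489]
tool_rot: [0.086, 0.996, -0.0, -0.0]
ft_force: [0.3, -0.3, -0.7]
grip_width: 0.0671
grip_force: 0.0
time: 16.38
position: [0.4959, 0.3808, 0.2041]
tool_rot: [0.086, 0.996, -0.0, -0.0]
ft_force: [-0.5, -0.2, -0.2]
grip_width: 0.0868
grip_force: 0.0
1852 0.08287871210402598 ((496.4495849609375, 382.71728515625), (21.925338745117188, 88.33182525634766), 80.09317779541016)
703 0.02328281231543261 ((497.10723876953125, 382.7652893066406), (25.137683868408203, 148.86354064941406), 79.7954330444336)
```

View pics/s7.png

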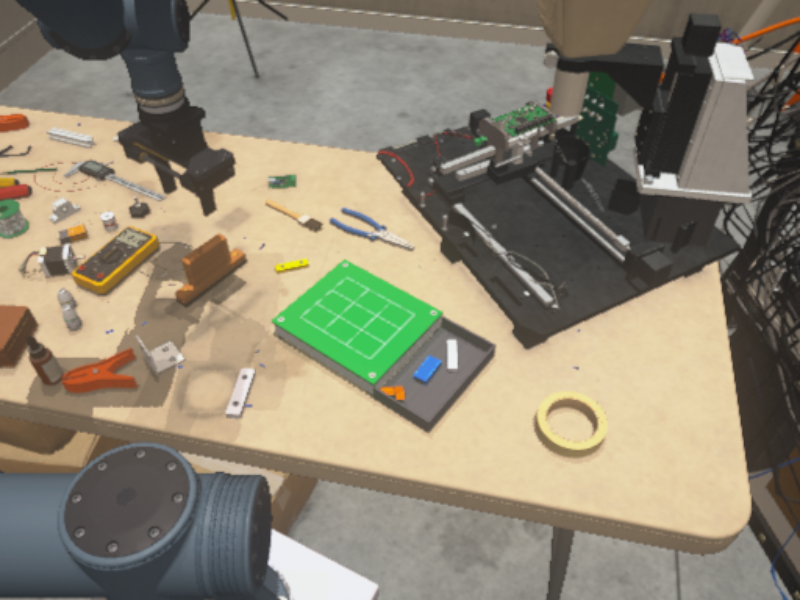

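The scraper stands upright at (210,265), the deck is empty, and the offcuts are in the tray at (425,370). Pliers, tape roll and brush are unmoved, and the gripper is clear.

```bash
python3 -c "
from rig import robot
print(robot.hand_in())"
```

```text
the job is handed in; nothing more can be done
None
```

I handed the job in at about 16.5 s (no verdict came back): all three offcuts are in the catch tray, with the orange corner leaning on the tray's side wall, the scraper stands upright and released on the bench, and the pliers, tape roll and brush are where they were.

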